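# Stack slotted and plain bushes on the sprung assembly spindle

## Task

Build up the three steel bushes on the upright spindle of the assembly stand, widest at the bottom, then the middle one, then the narrowest on top. The slotted underside of the widest bush must drop right down over the lugs of the sprung collar (press it lightly and turn it until you feel it drop) before the others follow, and all three must end fully home, flush on one another and let go. Never press hard, and leave the other tools alone.

Things in the scene. Friction and masses are not known exactly. Their poses are not given: they have to be found in the camera images.
- stand: Fixed assembly stand: round dark foot 100 mm across, 12 mm high, with an upright steel spindle 18 mm in diameter on its axis and a sprung steel collar round the spindle's lower end. Origin: centre of the foot's underside, z up. The stand's yaw says nothing about the collar's lugs. A force above 30 N on the stand, spindle or collar is too hard.
- spindle_tip (a point): Centre of the spindle's tip, on the axis, 98 mm above the bench. The spindle is straight up to 90 mm, then tapers to 11 mm wide at the tip.
- seat (a point): On the spindle's axis, level with the collar's top (54 mm across), 28 mm above the bench: home height of the large bush's underside. Two lugs stand on it, one each side: 8 mm wide (chamfered to 5 at the top), 7 mm high, 14.5 to 24.5 mm from the axis, in an unmeasured direction. The collar won't turn, but is sprung: it holds up to about 8 N, then sinks 0.4 mm/N to a stop at 3 mm.
- large_bush: Loose plain steel bush, 60 mm outside diameter, 24 mm high, bore 20.4 mm, about 0.25 kg. The underside it lies on has four radial slots, 11 mm wide and 8 mm deep, along its own +x, -x, +y, -y, through the full wall. Origin: centre of the underside, z up. Riding on the lugs it stands 7 mm too high; within a quarter turn two slots meet the lugs (play about 0.06 rad either way) and it drops.
- middle_bush: Loose plain steel bush without slots, 48 mm outside diameter, 18 mm high, bore 20.4 mm. Origin: centre of the underside, z up. About 0.15 kg. Fully home its underside is 52 mm above the bench.
- small_bush: Loose plain steel bush without slots, 36 mm outside diameter, 16 mm high, bore 20.4 mm. Origin: centre of the underside, z up. About 0.08 kg. Fully home its underside is 70 mm above the bench.
- sanding_block: Loose sanding block 46x92x27 mm, a bystander to be left where it lies. Origin: centre of the underside. (Tall fixed equipment beside the work: a rolling mill on the left, a bowl heater on the right at about x 0.5, y -0.65, close to where some arms start; move away from it towards the middle first.)
- tweezers: Loose steel tweezers 14x122x9 mm, a bystander to be left where they lie. Origin: centre of the underside.
Not all that is in view belongs to the job. Of the things shaped like the stand, the steel one is meant.

How it is judged:
By the outcome, as a careful person would: the job done as asked, in the order asked, and still so for the second after the job is handed in, with the robot touching nothing.
It also fails if it takes over 72 s, if anything falls off the work surface, if the arm or the gripper's body presses on something with over 40 N, if the wrist force passes 120 N, or if a joint passes its speed limit or range.

## Robot

A 7-joint arm with a two-finger parallel gripper is mounted at the origin on a cart in front of the work surface, level with it; the furniture and walls round the work are solid. World frame = base frame: x ahead of the robot, y to its left, z up, the work surface at z = 0. Lengths are in m, angles in rad, forces in N, time in s.
With the tool pointing down it reaches from about 0.425 to 0.95 m from the base axis. Payload 4.7 kg.
Tool frame: the origin (TCP) lies midway between the tips of the shut fingers; the grasp point (between the pads) lies 19 mm behind it; z points along the fingers, y is the line along which they close (so a half turn about z gives the same grasp; the last joint's range is limited). The gripper opens to 85 mm and grips with 20 to 120 N. Pads are 22 mm wide; open, the fingers measure 114 mm over their backs; the gripper's body (76 mm by 85 mm) begins 54 mm behind the grasp point. The pads swing forward as they close: fully open they stand 13 mm farther back than shut.
Start: joints at [1.221, 0.469, -0.049, 1.532, 0.024, 1.141, -0.082], TCP at [0.213, -0.641, 0.231] pointing down, gripper open.
Joint ranges: [-2.59, 2.59], [-0.33, 1.99], [-1.39, 1.29], [0.1, 2.45], [-1.04, 4.18], [0.21, 1.99], [-2.66, 2.66]. Speed limits (rad/s): [2.57, 2.57, 3.14, 3.14, 3.14, 3.14, 3.14].

## Interface

Orientations are given as a unit quaternion [w, x, y, z].
In Python, from plant import robot, snapshot, job gives the robot as it stands.
- The arm moves only by the tool step_arm, never from a script. Its argument "series" is a list of rows, each an object of numbers: "dx", "dy", "dz": the shift along the tool's x, y, z each as a share of 500 mm, from -1 to 1; "spin": the turn about the tool's z as a share of 1.5 rad, from -1 to 1. In form: [{"dx": .., "dy": .., "dz": .., "spin": ..}, ...]. A call has 1 to 12 rows; each row is the pose to reach, as a shift and turn from the pose commanded when the call began, along the tool's axes at that moment; what a row does not reach only later rows make up. A row lasts 1/12 s, in which the tool goes at most 41.7 mm and 7.16 degrees, less where a joint would pass 70% of its speed; a pose out of reach is approached as far as the arm can. A call with a number of a shift or a turn outside -1 to 1 is refused whole. A call with a gripper value outside its range is refused whole. "gripper" is the opening, from 0 (shut) to 1 (fully open), set as the call begins (left out, the last holds). The fingers move at their own pace and stop on an object; the grip force is fixed at half the most. Time passes only in rows, so rows that repeat a pose let the fingers close. It gives the time, the measured TCP pose, the force, the opening and the grip force at its end, in the units of the state.
- robot.get_obs(): the state, without advancing time (a new reading comes with each control period).
- snapshot(name): name is "scene" or "top" or "wrist"; returns a dict with "image" (480x640x3 uint8, red, green, blue), "depth" (480x640 float32, m along the optical axis (not along the pixel's ray), 0 where there is no reading), "vertical_fov" (degrees; the focal length in pixels is half the picture's height over the tangent of half this angle, whatever the lens; pixels are square), "cx", "cy" (the principal point, pixels), "world_from_camera" (4x4, takes a point from camera to world coordinates). Camera axes: x right, y down, z forward; pixel columns grow to the right and rows downward; lengths in m; the calibration is good to about 2 mm. A picture is of the moment at which its call begins.
- job.close_job(): hands the job in; it is judged then, once.
The state is a dict: "time_s": time; "joints": joint angles; "dq": joint speeds; "joint_torque": joint torques, N m; "tcp_pos": TCP position; "eef_rot": TCP orientation; "wrist_force": force on the tool from outside, world axes, zero at the start; "moment": the same for the moment, N m; "width": finger opening in m; "grasp_force": force on a finger pad.
Only numpy, scipy, OpenCV 4.12 (cv2) and the standard library are available. Lean on these libraries where they do the work, as an engineer would, in place of code of your own. Each camera call takes 0.05 s, during which the arm holds its last target. There are 200 camera calls.

## Working session

There is one attempt and no reset: what is moved stays moved. The work goes in short steps, Python scripts to look and compute and a tool call to move; the robot and the scene stay as the last step left them, time stands still between calls to the robot, and variables do not carry over. Pictures are saved under pics/ and viewed, at most 10 in all, crops included, and the job is handed in when it is done.

Besides the shell and the picture viewer there is one more tool, called after "Request:" in YAML: its name, and indented under it one key for each argument. step_arm: Moves the arm, as the interface text tells. Its arguments: {"type":"object","properties":{"series":{"type":"array"},"gripper":{"type":"number"}},"required":["series"]}

```bash
mkdir -p pics; cat > h.py <<'E'
import numpy as np, cv2
from plant import robot, snapshot, job
def snap(n,f):
    s=snapshot(n); cv2.imwrite('pics/'+f+'.png',s['image'][:,:,::-1]); np.savez('/tmp/'+f+'.npz',**s); return s
def pts(s):
    d=s['depth'];h,w=d.shape;f=h/2/np.tan(np.radians(s['vertical_fov'])/2)
    v,u=np.mgrid[:h,:w];p=np.stack([(u-s['cx'])/f*d,(v-s['cy'])/f*d,d],-1)
    T=np.array(s['world_from_camera']);P=p@T[:3,:3].T+T[:3,3];P[d==0]=np.nan;return P
def obs():
    o=robot.get_obs()
    print({k:np.round(o[k],4).tolist() for k in('time_s','joints','tcp_pos','eef_rot','wrist_force','width')})
    return o
E
python3 - <<'E'
from h import *
obs()
for n in('top','scene'):
    s=snap(n,n+'0');print(np.round(s['world_from_camera'],3).tolist(),s['vertical_fov'])
E
```

```text
{'time_s': 0.0, 'joints': [1.2211, 0.4695, -0.0486, 1.5337, 0.0241, 1.141, -0.0823], 'tcp_pos': [0.2127, -0.64, 0.2302], 'eef_rot': [-0.001, 0.9872, 0.1597, -0.0002], 'wrist_force': [-0.1455, 0.0645, -0.1964], 'width': 0.0853}
[[0.023, -0.986, 0.162, 0.375], [-1.0, -0.024, -0.005, 0.104], [0.008, -0.162, -0.987, 1.34], [0.0, 0.0, 0.0, 1.0]] 55.487870872983805
[[0.448, -0.391, 0.804, -0.504], [-0.894, -0.178, 0.411, -0.433], [-0.018, -0.903, -0.43, 0.637], [0.0, 0.0, 0.0, 1.0]] 49.07430000647835
```

View pics/top0.png

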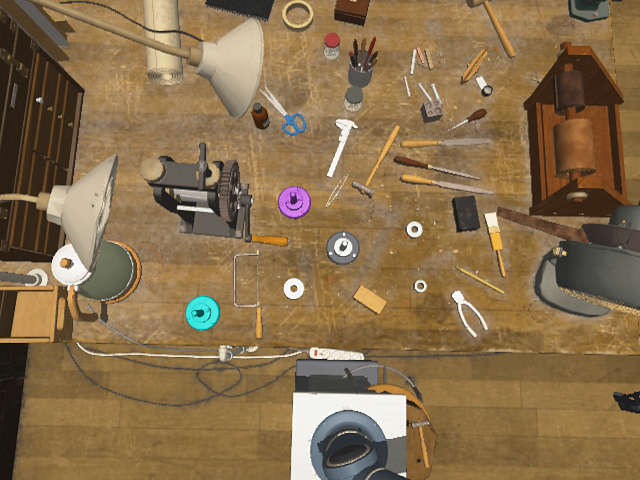

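View pics/scene0.png

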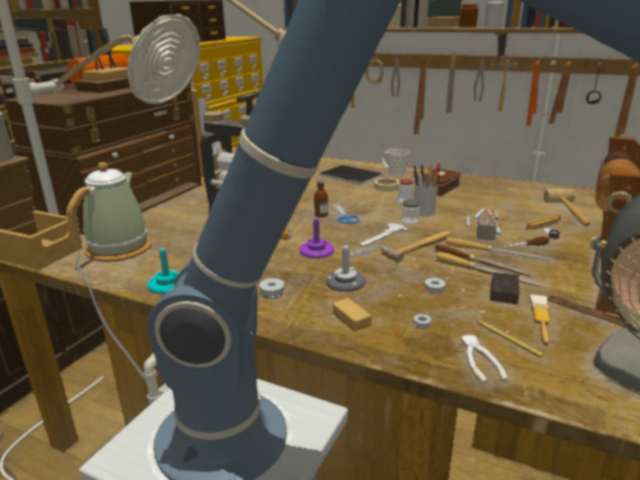

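The top view shows three things shaped like the stand: purple at (294,202), cyan at (203,313) and steel/dark at (343,247). I choose the steel one. The rings that could be bushes are at (293,289), (414,229) and (420,286); a tan ring at (297,14) is far off. The sanding block could be the tan block at (369,299) or the dark one at (466,213), and I will leave both alone. Next I measure the rings and check them in a crop.

```bash
cat > m.py <<'E'
from h import *
s=dict(np.load('/tmp/top0.npz'));P=pts(s)
for n,(u,v) in dict(L=(293,289),M=(414,229),S=(420,286),stand=(343,247)).items():
    r=24;Q=P[v-r:v+r,u-r:u+r].reshape(-1,3);Q=Q[~np.isnan(Q[:,2])]
    top=np.percentile(Q[:,2],[1,50,90,95,99.5]);print(n,np.round(top,4))
    for lo,hi in([(0.008,0.013+.004),(0.024,0.032),(0.09,0.1)] if n=='stand' else [(0.012,0.03)]):
        A=Q[(Q[:,2]>lo)&(Q[:,2]<hi)]
        if len(A)<5: continue
        c,rr=cv2.minEnclosingCircle((A[:,:2]*1000).astype(np.float32));print(lo,len(A),np.round(c,1),round(rr,1),np.median(A[:,2]))
im=s['image'][190:330,260:460,::-1];cv2.imwrite('pics/crop.png',cv2.resize(im,None,fx=4,fy=4,interpolation=cv2.INTER_CUBIC))
E
python3 m.py
```

```text
L [-0.0071 -0.0004  0.0208  0.024   0.0281]
0.012 303 [437.3 165.1] 29.7 0.02274339336846265
M [-0.0075 -0.0007  0.0046  0.0157  0.0205]
0.012 166 [ 619.1 -185.1] 23.9 0.01692543387167522
S [-0.0071 -0.0006  0.0034  0.0052  0.018 ]
0.012 72 [ 454. -201.] 18.0 0.0160367770967067
stand [-0.0069  0.0014  0.0245  0.0287  0.0958]
0.008 496 [558.5  27.7] 52.0 0.011354965017608243
0.024 171 [560.5  25.5] 26.9 0.02746950085536959
0.09 27 [560.1  25.5] 8.5 0.09550464557532656
```

View pics/crop.png

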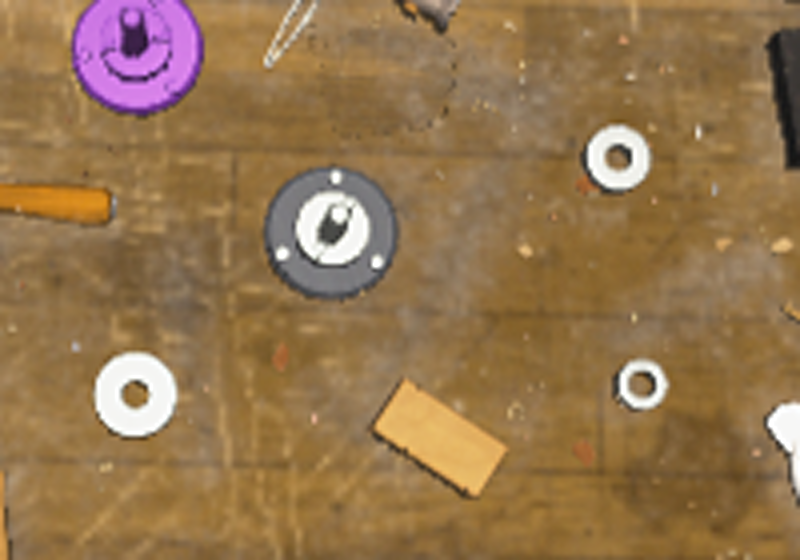

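The crop confirms the steel stand at crop (332,228) and plain rings: large (135,393), middle (617,158) and small (641,384). Positions in mm are large (437,165), middle (619,-185), small (454,-201) and stand (560,25). I'm moving towards the middle now.

Request:
step_arm:
  series:
    - {"dx":0.07,"dy":-0.05,"dz":-0.04,"spin":0.05}
    - {"dx":0.14,"dy":-0.11,"dz":-0.08,"spin":0.1}
    - {"dx":0.2,"dy":-0.16,"dz":-0.1,"spin":0.15}
    - {"dx":0.27,"dy":-0.21,"dz":-0.1,"spin":0.2}
    - {"dx":0.33,"dy":-0.27,"dz":-0.1,"spin":0.214}
    - {"dx":0.39,"dy":-0.32,"dz":-0.1,"spin":0.214}
    - {"dx":0.46,"dy":-0.37,"dz":-0.1,"spin":0.214}
    - {"dx":0.52,"dy":-0.42,"dz":-0.1,"spin":0.214}
    - {"dx":0.58,"dy":-0.47,"dz":-0.1,"spin":0.214}
    - {"dx":0.65,"dy":-0.53,"dz":-0.1,"spin":0.214}
    - {"dx":0.71,"dy":-0.58,"dz":-0.1,"spin":0.214}
    - {"dx":0.77,"dy":-0.63,"dz":-0.1,"spin":0.214}
  gripper: 1

```text
time_s: 1.1
tcp_pos: [0.4756, -0.2242, 0.2812]
eef_rot: [0.0, 1.0, -0.0, -0.0]
wrist_force: [0.9, -0.7, 0.4]
width: 0.0854
grasp_force: 0.0
```

```bash
python3 - <<'E'
from h import *
obs();s=snap('wrist','w1');print(np.round(s['world_from_camera'],3).tolist(),s['vertical_fov'])
E
```

```text
{'time_s': 1.1, 'joints': [0.5708, 0.195, -0.2451, 1.8094, 0.0519, 1.1437, -1.2625], 'tcp_pos': [0.4756, -0.2242, 0.2812], 'eef_rot': [0.0001, 1.0, -0.0002, -0.0002], 'wrist_force': [0.8524, -0.6968, 0.3714], 'width': 0.0854}
[[0.001, -0.963, -0.268, 0.544], [-1.0, -0.001, 0.0, -0.223], [-0.001, 0.268, -0.963, 0.424], [0.0, 0.0, 0.0, 1.0]] 71.78491917902684
```

Request:
step_arm:
  series:
    - {"dx":0.0,"dy":-0.08}
    - {"dx":0.01,"dy":-0.16}
    - {"dx":0.02,"dy":-0.24}
    - {"dx":0.03,"dy":-0.32}
    - {"dx":0.04,"dy":-0.4}
    - {"dx":0.05,"dy":-0.46}
    - {"dx":0.05,"dy":-0.5}
    - {"dx":0.05,"dy":-0.5}
    - {"dx":0.05,"dy":-0.5}

```text
invalid input
```

```bash
python3 - <<'E'
from h import *
obs();s=snap('wrist','w2');print(np.round(s['world_from_camera'],3).tolist(),s['vertical_fov'])
a=cv2.imread('pics/w1.png');b=cv2.imread('pics/w2.png')
cv2.imwrite('pics/w12.png',cv2.resize(np.hstack([a,b]),(800,300)))
E
```

```text
{'time_s': 1.15, 'joints': [0.564, 0.1961, -0.257, 1.8079, 0.0472, 1.1426, -1.2654], 'tcp_pos': [0.4808, -0.2144, 0.2814], 'eef_rot': [-0.0029, 1.0, 0.0066, 0.0018], 'wrist_force': [4.2284, 5.9594, 1.0323], 'width': 0.0854}
[[0.014, -0.964, -0.265, 0.548], [-1.0, -0.015, 0.002, -0.213], [-0.006, 0.265, -0.964, 0.424], [0.0, 0.0, 0.0, 1.0]] 71.78491917902684
```

View pics/w12.png

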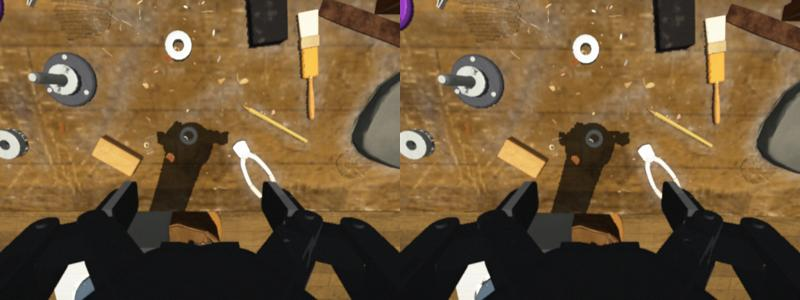

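The wrist views show the small bush under the gripper at (188,133), the middle bush at (178,45) and the stand at (62,78). A row apparently needs all four fields, so I'm resending the move.

Request:
step_arm:
  series:
    - {"dx":0.0,"dy":-0.08,"dz":0,"spin":0}
    - {"dx":0.01,"dy":-0.16,"dz":0,"spin":0}
    - {"dx":0.0,"dy":-0.24,"dz":0,"spin":0}
    - {"dx":0.0,"dy":-0.32,"dz":0,"spin":0}
    - {"dx":0.0,"dy":-0.4,"dz":0,"spin":0}
    - {"dx":0.0,"dy":-0.47,"dz":0,"spin":0}
    - {"dx":0.0,"dy":-0.52,"dz":0,"spin":0}
    - {"dx":0.0,"dy":-0.55,"dz":0,"spin":0}
    - {"dx":0.0,"dy":-0.56,"dz":0,"spin":0}
    - {"dx":0.0,"dy":-0.56,"dz":0,"spin":0}
    - {"dx":0.0,"dy":-0.56,"dz":0,"spin":0}

```text
time_s: 2.12
tcp_pos: [0.4753, 0.0524, 0.281]
eef_rot: [0.0, 1.0, -0.001, -0.0]
wrist_force: [0.1, -0.2, -0.4]
width: 0.0856
grasp_force: 0.0
```

```bash
cat > fit.py <<'E'
from h import *
def circ(P,g,lo,hi,r):
    Q=P.reshape(-1,3);Q=Q[~np.isnan(Q[:,2])];Q=Q[np.hypot(*(Q[:,:2]-g).T)<r+.015]
    A=Q[(Q[:,2]>lo)&(Q[:,2]<hi)]
    if len(A)<10:return None
    h=cv2.convexHull((A[:,:2]*1000).astype(np.float32))[:,0]
    c,rr=cv2.minEnclosingCircle(h);e=cv2.fitEllipse(h)
    return np.round(c,1),round(rr,1),np.round(e[0],1),len(A),round(float(np.median(A[:,2])),4)
E
python3 - <<'E'
from fit import *
obs();s=snap('wrist','w3');P=pts(s)
for n,g,lo,hi,r in(('L',(.437,.165),.018,.03,.03),('foot',(.56,.025),.008,.016,.05),('collar',(.56,.025),.024,.031,.027),('tip',(.56,.025),.094,.104,.009),('shaft',(.56,.025),.04,.085,.009)):
    print(n,circ(P,np.array(g),lo,hi,r))
w1=pts(dict(np.load('/tmp/w1.npz')))
print('S',circ(w1,np.array((.454,-.201)),.012,.02,.018));print('M',circ(w1,np.array((.619,-.185)),.014,.022,.024))
im=s['image'][:,:,::-1]
# project stand
d=np.hypot(P[...,0]-.56,P[...,1]-.025);v,u=np.where(d<.04);print(u.min(),u.max(),v.min(),v.max())
c=im[v.min()-5:v.max()+5,u.min()-5:u.max()+5];cv2.imwrite('pics/c3.png',cv2.resize(c,(600,int(600*c.shape[0]/c.shape[1])),interpolation=cv2.INTER_CUBIC)[:600])
E
```

```text
{'time_s': 2.1167, 'joints': [0.2231, 0.1299, -0.4618, 1.8963, 0.0646, 1.1304, -1.8354], 'tcp_pos': [0.4753, 0.0524, 0.281], 'eef_rot': [0.0004, 1.0, -0.0008, -0.0003], 'wrist_force': [0.0631, -0.2289, -0.4286], 'width': 0.0856}
L (array([440.8, 166.2]), 29.9, array([440.9, 166.1]), 1580, 0.024)
foot (array([564.1,  26.7]), 49.5, array([564.1,  26.6]), 3746, 0.012)
collar (array([564. ,  26.4]), 26.8, array([564. ,  26.4]), 1322, 0.028)
tip (array([563.9,  26.4]), 7.4, array([563.9,  26.3]), 195, 0.0976)
shaft (array([562.1,  29.1]), 8.3, array([564.1,  26.2]), 52, 0.0643)
S (array([ 457.1, -200.5]), 17.9, array([ 457.3, -200.6]), 428, 0.0157)
M (array([ 622.9, -184.2]), 23.9, array([ 622.8, -184.4]), 1285, 0.018)
310 377 94 165
```

View pics/c3.png

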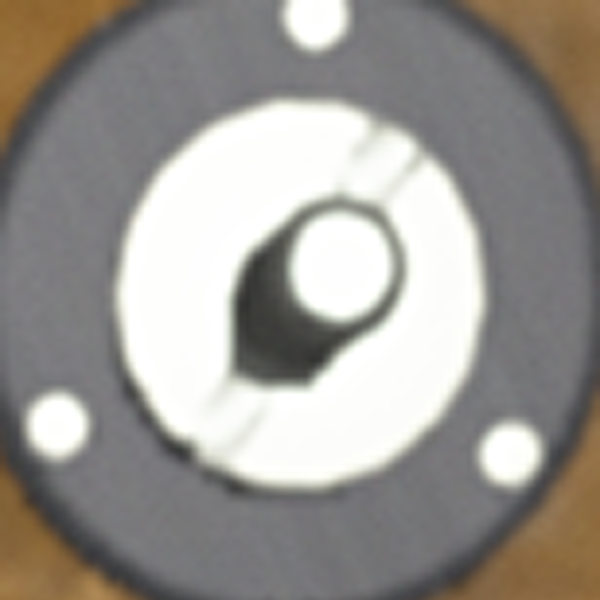

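The close crop shows the steel stand with its lugs at crop (390,160) and (235,415). Next I compute the lug yaw from depth and look for slot notches in the oblique views of the large bush.

```bash
python3 - <<'E'
from fit import *
s=dict(np.load('/tmp/w3.npz'));P=pts(s);c=np.array([.564,.0264])
Q=P.reshape(-1,3);Q=Q[~np.isnan(Q[:,2])];d=Q[:,:2]-c;r=np.hypot(*d.T)
for lo in(.031,.033):
    m=(r>.0145)&(r<.0235)&(Q[:,2]>lo)&(Q[:,2]<.037);a=np.arctan2(d[m,1],d[m,0]);print(m.sum(),np.angle(np.exp(2j*a).sum())/2, abs(np.exp(2j*a).mean()))
out=[]
for n in('w1','w2','w3','scene0'):
    s=dict(np.load(f'/tmp/{n}.npz'));T=s['world_from_camera'];off=0 if n!='x' else 0
    f=240/np.tan(np.radians(s['vertical_fov'])/2)
    q=np.linalg.inv(T)@np.array([.4408,.1662,.012,1]);u=int(q[0]/q[2]*f+s['cx']);v=int(q[1]/q[2]*f+s['cy']);print(n,u,v)
    im=cv2.copyMakeBorder(s['image'],40,40,40,40,cv2.BORDER_CONSTANT)[v+40-32:v+40+32,u+40-40:u+40+40,::-1]
    out.append(cv2.resize(im,(400,300),interpolation=cv2.INTER_CUBIC))
cv2.imwrite('pics/slots.png',np.vstack([np.hstack(out[:2]),np.hstack(out[2:])]))
E
```

```text
113 -0.5448134244806146 0.9619228189700592
106 -0.5510977674295815 0.9719922734643258
w1 15 228
w2 25 229
w3 231 228
scene0 272 288
```

View pics/slots.png

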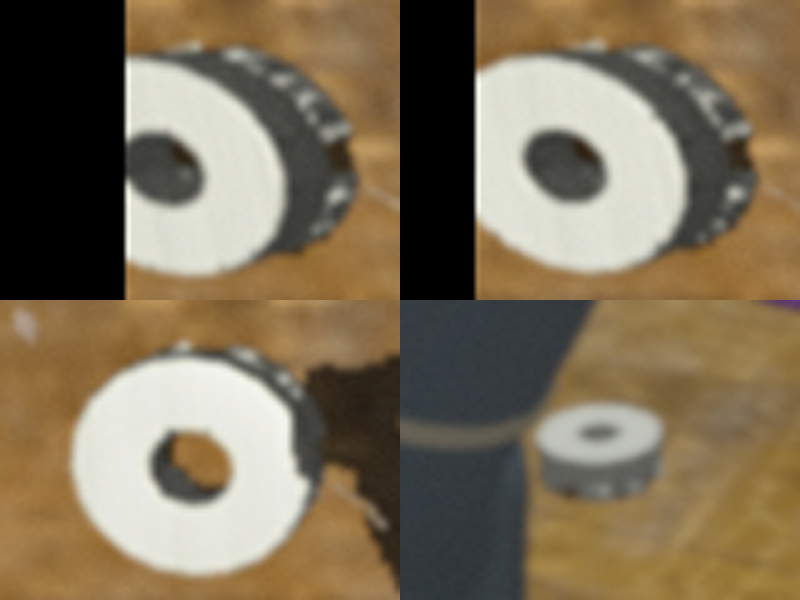

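```bash
python3 - <<'E'
from h import *
for n,u,v in(('w1',43,229),('w2',53.4,230),('w1',15-40+205/5,228-32+50/4.69),('scene0',265.6,296.5),('scene0',272-40+258/5,288-32+172/4.69)):
    s=dict(np.load(f'/tmp/{n}.npz'));T=s['world_from_camera'];f=240/np.tan(np.radians(s['vertical_fov'])/2)
    r=T[:3,:3]@np.array([(u-s['cx'])/f,(v-s['cy'])/f,1]);p=T[:3,3]+r*(.004-T[2,3])/r[2];d=p[:2]-[.4408,.1662];print(n,p,np.hypot(*d),np.arctan2(d[1],d[0]),np.arctan2(d[1],d[0])%1.5708)
E
```

```text
w1 [0.4384313  0.13779273 0.004     ] 0.028505857732982528 -1.653987614898302 1.487612385101698
w2 [0.4381126 0.137175  0.004    ] 0.029149143983787575 -1.6631222331034938 1.4784777668965061
w1 [0.46791088 0.16582132 0.004     ] 0.02711352751189709 -0.013966734983108632 1.5568332650168912
scene0 [0.41211122 0.16882683 0.004     ] 0.02880879048140038 3.0502843260231898 1.4794843260231898
scene0 [0.44618884 0.13876662 0.004     ] 0.02795764236883312 -1.3768322928534087 0.19396770714659128
```

Lug yaw is −0.548 and slot yaw about −0.09 (mod 90°), so the bush needs a spin of about +0.46 rad. I'm going to the large bush now.

Request:
step_arm:
  series:
    - {"dx":-0.02,"dy":-0.065,"dz":0.03,"spin":0}
    - {"dx":-0.04,"dy":-0.13,"dz":0.07,"spin":0}
    - {"dx":-0.055,"dy":-0.185,"dz":0.12,"spin":0}
    - {"dx":-0.069,"dy":-0.228,"dz":0.18,"spin":0}
    - {"dx":-0.069,"dy":-0.228,"dz":0.26,"spin":0}
    - {"dx":-0.069,"dy":-0.228,"dz":0.34,"spin":0}
    - {"dx":-0.069,"dy":-0.228,"dz":0.4,"spin":0}
    - {"dx":-0.069,"dy":-0.228,"dz":0.44,"spin":0}
    - {"dx":-0.069,"dy":-0.228,"dz":0.44,"spin":0}
    - {"dx":-0.069,"dy":-0.228,"dz":0.44,"spin":0}

```text
time_s: 3.0
tcp_pos: [0.4409, 0.1665, 0.0608]
eef_rot: [0.001, 1.0, -0.001, -0.001]
wrist_force: [-0.4, 0.1, 0.4]
width: 0.0854
grasp_force: 0.0
```

```bash
python3 - <<'E'
from fit import *
obs();s=snap('wrist','w4');P=pts(s)
print('L',circ(P,np.array((.4408,.1662)),.018,.03,.03))
E
```

```text
{'time_s': 3.0, 'joints': [-0.0617, 0.4251, -0.4739, 2.1379, 0.3175, 0.6476, -2.3285], 'tcp_pos': [0.4409, 0.1665, 0.0608], 'eef_rot': [0.0006, 1.0, -0.0011, -0.001], 'wrist_force': [-0.3834, 0.1094, 0.3859], 'width': 0.0854}
L (array([440.7, 166.5]), 29.9, array([440.6, 166.4]), 7055, 0.024)
```

Request:
step_arm:
  series:
    - {"dx":0,"dy":0,"dz":0.04,"spin":0}
    - {"dx":0,"dy":0,"dz":0.08,"spin":0}
    - {"dx":0,"dy":0,"dz":0.11,"spin":0}
    - {"dx":0,"dy":0,"dz":0.117,"spin":0}
    - {"dx":0,"dy":0,"dz":0.117,"spin":0}
    - {"dx":0,"dy":0,"dz":0.117,"spin":0}

```text
time_s: 3.55
tcp_pos: [0.4421, 0.1681, 0.0042]
eef_rot: [-0.0, 1.0, -0.0, 0.001]
wrist_force: [0.7, -0.1, 0.2]
width: 0.0854
grasp_force: 0.0
```

Request:
step_arm:
  series:
    - {"dx":0,"dy":0,"dz":0,"spin":0}
    - {"dx":0,"dy":0,"dz":0,"spin":0}
    - {"dx":0,"dy":0,"dz":0,"spin":0}
    - {"dx":0,"dy":0,"dz":0,"spin":0}
    - {"dx":0,"dy":0,"dz":0,"spin":0}
    - {"dx":0,"dy":0,"dz":0,"spin":0}
  gripper: 0

```text
time_s: 4.05
tcp_pos: [0.4417, 0.1677, 0.0043]
eef_rot: [0.0, 1.0, -0.001, 0.001]
wrist_force: [-2.1, -1.5, 10.5]
width: 0.0572
grasp_force: 63.0
```

```bash
python3 - <<'E'
from fit import *
o=obs();print(o['grasp_force']);s=snap('wrist','w5');P=pts(s)
print('L',circ(P,np.array((.4408,.1662)),.018,.03,.03))
E
```

```text
{'time_s': 4.05, 'joints': [-0.1262, 0.5228, -0.4042, 2.1678, 0.4082, 0.5212, -2.4115], 'tcp_pos': [0.4417, 0.1677, 0.0043], 'eef_rot': [0.0002, 1.0, -0.0005, 0.001], 'wrist_force': [-2.1461, -1.5027, 10.4603], 'width': 0.0572}
63.02645954523541
L (array([448.4, 168.4]), 42.1, array([440.5, 168.2]), 14404, 0.024)
```

Request:
step_arm:
  series:
    - {"dx":0,"dy":0,"dz":-0.06,"spin":0}
    - {"dx":0,"dy":0,"dz":-0.14,"spin":0}
    - {"dx":0,"dy":0,"dz":-0.22,"spin":0}
    - {"dx":0.02,"dy":0.03,"dz":-0.28,"spin":0.03}
    - {"dx":0.07,"dy":0.08,"dz":-0.3,"spin":0.1}
    - {"dx":0.11,"dy":0.13,"dz":-0.3,"spin":0.18}
    - {"dx":0.16,"dy":0.18,"dz":-0.3,"spin":0.25}
    - {"dx":0.2,"dy":0.23,"dz":-0.3,"spin":0.29}
    - {"dx":0.23,"dy":0.27,"dz":-0.3,"spin":0.305}
    - {"dx":0.245,"dy":0.282,"dz":-0.3,"spin":0.305}
    - {"dx":0.245,"dy":0.282,"dz":-0.3,"spin":0.305}
    - {"dx":0.245,"dy":0.282,"dz":-0.3,"spin":0.305}

```text
time_s: 5.1
tcp_pos: [0.5624, 0.0277, 0.1526]
eef_rot: [-0.0, 0.974, -0.227, -0.001]
wrist_force: [-0.4, 0.7, -2.2]
width: 0.0568
grasp_force: 67.1
```

```bash
python3 - <<'E'
from fit import *
o=obs();s=snap('wrist','w6');P=pts(s);t=o['tcp_pos']
print('L',circ(P,np.array(t[:2]),t[2]+.012,t[2]+.027,.022))
for n,g,lo,hi,r in(('foot',(.564,.0264),.008,.016,.05),('collar',(.564,.0264),.024,.031,.027)):
    print(n,circ(P,np.array(g),lo,hi,r))
E
```

```text
{'time_s': 5.1, 'joints': [0.1684, 0.3988, -0.3726, 1.8688, 0.1789, 0.9078, -2.3161], 'tcp_pos': [0.5624, 0.0277, 0.1526], 'eef_rot': [-0.0003, 0.974, -0.2265, -0.0007], 'wrist_force': [-0.4281, 0.6594, -2.2465], 'width': 0.0568}
L (array([566. ,  26.6]), 35.5, array([561.8,  28.7]), 14462, 0.1722)
foot (array([564.3,  26. ]), 49.3, array([564.3,  25.8]), 4673, 0.012)
collar (array([564.2,  26. ]), 26.8, array([564.5,  26. ]), 1785, 0.028)
```

View pics/w6.png

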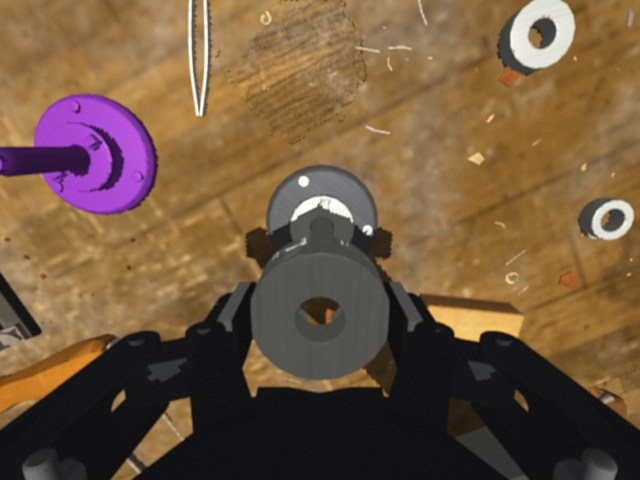

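The large bush is held with its bore at (322,315), above the stand at (322,205). I measure the bore centre in 3D to correct the alignment.

```bash
cat >> fit.py <<'E'
def bore(P,z,g):
    """centre of the held/lying bush bore: the hole inside the top-face mask at height z near g (world)"""
    m=((abs(P[...,2]-z)<.0015)&(np.hypot(P[...,0]-g[0],P[...,1]-g[1])<.05)).astype(np.uint8)
    cs,h=cv2.findContours(m,cv2.RETR_CCOMP,cv2.CHAIN_APPROX_NONE)
    for c,hh in zip(cs,h[0]):
        if hh[3]>=0 and len(c)>15:
            q=np.array([P[v,u] for u,v in c[:,0]])*1000
            A=np.c_[2*q[:,:2],np.ones(len(q))];x=np.linalg.lstsq(A,(q[:,:2]**2).sum(1),rcond=None)[0]
            print('bore',np.round(x[:2],2),'r',round(np.sqrt(x[2]+x[0]**2+x[1]**2),2),len(q))
E
python3 - <<'E'
from fit import *
P=pts(dict(np.load('/tmp/w6.npz')))
bore(P,.1722,(.5624,.0277))
bore(pts(dict(np.load('/tmp/w4.npz'))),.024,(.4408,.1662))
E
```

```text
bore [561.37  29.25] r 10.49 147
bore [440.82 166.41] r 10.56 106
```

Request:
step_arm:
  series:
    - {"dx":0.0076,"dy":0.003,"dz":0,"spin":0}
    - {"dx":0.0076,"dy":0.003,"dz":0.03,"spin":0}
    - {"dx":0.0076,"dy":0.003,"dz":0.06,"spin":0}
    - {"dx":0.0076,"dy":0.003,"dz":0.08,"spin":0}
    - {"dx":0.0076,"dy":0.003,"dz":0.095,"spin":0}
    - {"dx":0.0076,"dy":0.003,"dz":0.105,"spin":0}
    - {"dx":0.0076,"dy":0.003,"dz":0.11,"spin":0}
    - {"dx":0.0076,"dy":0.003,"dz":0.11,"spin":0}
    - {"dx":0.0076,"dy":0.003,"dz":0.11,"spin":0}

```text
time_s: 5.9
tcp_pos: [0.5664, 0.0239, 0.0982]
eef_rot: [-0.0, 0.974, -0.227, 0.0]
wrist_force: [0.4, -0.6, -2.9]
width: 0.0565
grasp_force: 67.1
```

Request:
step_arm:
  series:
    - {"dx":-0.0028,"dy":0,"dz":0,"spin":0}
    - {"dx":-0.0028,"dy":0,"dz":0.004,"spin":0}
    - {"dx":-0.0028,"dy":0,"dz":0.01,"spin":0}
    - {"dx":-0.0028,"dy":0,"dz":0.015,"spin":0}
    - {"dx":-0.0028,"dy":0,"dz":0.02,"spin":0}
    - {"dx":-0.0028,"dy":0,"dz":0.025,"spin":0}
    - {"dx":-0.0028,"dy":0,"dz":0.025,"spin":0}
    - {"dx":-0.0028,"dy":0,"dz":0.025,"spin":0}

```text
time_s: 6.57
tcp_pos: [0.5647, 0.0244, 0.085]
eef_rot: [0.0, 0.974, -0.227, -0.0]
wrist_force: [-0.0, 0.3, -1.4]
width: 0.0569
grasp_force: 67.1
```

Request:
step_arm:
  series:
    - {"dx":0.0005,"dy":0,"dz":0.015,"spin":0}
    - {"dx":0.0005,"dy":0,"dz":0.03,"spin":0}
    - {"dx":0.0005,"dy":0,"dz":0.045,"spin":0}
    - {"dx":0.0005,"dy":0,"dz":0.06,"spin":0}
    - {"dx":0.0005,"dy":0,"dz":0.07,"spin":0}
    - {"dx":0.0005,"dy":0,"dz":0.08,"spin":0}
    - {"dx":0.0005,"dy":0,"dz":0.08,"spin":0}
    - {"dx":0.0005,"dy":0,"dz":0.08,"spin":0}

```text
time_s: 7.23
tcp_pos: [0.5649, 0.0243, 0.0449]
eef_rot: [0.0, 0.974, -0.227, -0.0]
wrist_force: [-0.5, 0.6, -1.9]
width: 0.0569
grasp_force: 67.1
```

Request:
step_arm:
  series:
    - {"dx":0,"dy":0,"dz":0.004,"spin":0}
    - {"dx":0,"dy":0,"dz":0.008,"spin":0}
    - {"dx":0,"dy":0,"dz":0.011,"spin":0}
    - {"dx":0,"dy":0,"dz":0.013,"spin":0}
    - {"dx":0,"dy":0,"dz":0.014,"spin":0}
    - {"dx":0,"dy":0,"dz":0.014,"spin":0}
    - {"dx":0,"dy":0,"dz":0.014,"spin":0}

```text
time_s: 7.82
tcp_pos: [0.565, 0.0243, 0.0383]
eef_rot: [0.0, 0.974, -0.227, 0.0]
wrist_force: [-0.8, -0.7, -2.3]
width: 0.0566
grasp_force: 67.1
```

Request:
step_arm:
  series:
    - {"dx":0,"dy":0,"dz":0.002,"spin":0}
    - {"dx":0,"dy":0,"dz":0.004,"spin":0}
    - {"dx":0,"dy":0,"dz":0.006,"spin":0}
    - {"dx":0,"dy":0,"dz":0.008,"spin":0}
    - {"dx":0,"dy":0,"dz":0.01,"spin":0}
    - {"dx":0,"dy":0,"dz":0.01,"spin":0}
    - {"dx":0,"dy":0,"dz":0.01,"spin":0}

```text
time_s: 8.4
tcp_pos: [0.5651, 0.0244, 0.0332]
eef_rot: [-0.0, 0.974, -0.227, 0.0]
wrist_force: [0.5, 1.2, -1.6]
width: 0.0569
grasp_force: 67.1
```

Request:
step_arm:
  series:
    - {"dx":0,"dy":0,"dz":0.001,"spin":0}
    - {"dx":0,"dy":0,"dz":0.002,"spin":0}
    - {"dx":0,"dy":0,"dz":0.002,"spin":0}
    - {"dx":0,"dy":0,"dz":0.002,"spin":0}

```text
time_s: 8.73
tcp_pos: [0.5651, 0.0244, 0.0324]
eef_rot: [-0.0, 0.974, -0.227, 0.0]
wrist_force: [0.2, 1.1, -0.8]
width: 0.0569
grasp_force: 67.3
```

Request:
step_arm:
  series:
    - {"dx":0,"dy":0,"dz":0,"spin":0}
    - {"dx":0,"dy":0,"dz":0,"spin":0}
    - {"dx":0,"dy":0,"dz":0,"spin":0}
    - {"dx":0,"dy":0,"dz":0,"spin":0}
    - {"dx":0,"dy":0,"dz":0,"spin":0}
  gripper: 1

```text
time_s: 9.15
tcp_pos: [0.5651, 0.0242, 0.0324]
eef_rot: [0.0, 0.974, -0.227, 0.0]
wrist_force: [-0.5, 0.1, 0.1]
width: 0.0852
grasp_force: 0.0
```

Request:
step_arm:
  series:
    - {"dx":0,"dy":0,"dz":-0.03,"spin":-0.04}
    - {"dx":0,"dy":0,"dz":-0.08,"spin":-0.12}
    - {"dx":0,"dy":0,"dz":-0.16,"spin":-0.2}
    - {"dx":0,"dy":0,"dz":-0.24,"spin":-0.27}
    - {"dx":0,"dy":0,"dz":-0.32,"spin":-0.305}
    - {"dx":0,"dy":0,"dz":-0.36,"spin":-0.305}
    - {"dx":0,"dy":0,"dz":-0.38,"spin":-0.305}
    - {"dx":0,"dy":0,"dz":-0.38,"spin":-0.305}
    - {"dx":0,"dy":0,"dz":-0.38,"spin":-0.305}

```text
time_s: 9.9
tcp_pos: [0.5643, 0.0239, 0.2213]
eef_rot: [0.0, 1.0, -0.0, -0.001]
wrist_force: [0.2, 0.1, -0.3]
width: 0.0855
grasp_force: 0.0
```

```bash
python3 - <<'E'
from fit import *
o=obs();s=snap('wrist','w7');P=pts(s)
print('L',circ(P,np.array((.564,.0264)),.045,.065,.03))
print('tip',circ(P,np.array((.564,.0264)),.094,.104,.009)); print('foot',circ(P,np.array((.564,.0264)),.008,.016,.05))
print('M',circ(P,np.array((.6228,-.1844)),.014,.022,.024))
E
```

```text
{'time_s': 9.9, 'joints': [0.2929, 0.3467, -0.5193, 1.7878, 0.1949, 1.0595, -1.8682], 'tcp_pos': [0.5643, 0.0239, 0.2213], 'eef_rot': [0.0003, 1.0, -0.0003, -0.0007], 'wrist_force': [0.2258, 0.1237, -0.3054], 'width': 0.0855}
L (array([564.3,  26.3]), 30.0, array([564.4,  26.4]), 2450, 0.052)
tip (array([564.1,  26.3]), 7.7, array([564.1,  26.4]), 227, 0.0976)
foot (array([564.3,  26.3]), 49.3, array([564.2,  26.3]), 3201, 0.0119)
M (array([ 623.8, -184.1]), 24.5, array([ 623.4, -184. ]), 1526, 0.0178)
```

The large bush top reads 52.0 mm, which is home over the lugs. Next is the middle bush.

Request:
step_arm:
  series:
    - {"dx":0.02,"dy":0.07,"dz":0,"spin":0}
    - {"dx":0.045,"dy":0.145,"dz":0.01,"spin":0}
    - {"dx":0.065,"dy":0.22,"dz":0.03,"spin":0}
    - {"dx":0.085,"dy":0.29,"dz":0.06,"spin":0}
    - {"dx":0.105,"dy":0.36,"dz":0.1,"spin":0}
    - {"dx":0.116,"dy":0.4,"dz":0.15,"spin":0}
    - {"dx":0.116,"dy":0.417,"dz":0.21,"spin":0}
    - {"dx":0.116,"dy":0.417,"dz":0.27,"spin":0}
    - {"dx":0.116,"dy":0.417,"dz":0.31,"spin":0}
    - {"dx":0.116,"dy":0.417,"dz":0.322,"spin":0}
    - {"dx":0.116,"dy":0.417,"dz":0.322,"spin":0}
    - {"dx":0.116,"dy":0.417,"dz":0.322,"spin":0}

```text
time_s: 10.95
tcp_pos: [0.6229, -0.1837, 0.0608]
eef_rot: [-0.0, 1.0, 0.0, -0.0]
wrist_force: [0.2, -0.4, -1.0]
width: 0.0854
grasp_force: 0.0
```

```bash
python3 - <<'E'
from fit import *
obs();s=snap('wrist','w8');P=pts(s)
print('M',circ(P,np.array((.6228,-.1844)),.014,.022,.024));bore(P,.018,(.6228,-.1844))
E
```

```text
{'time_s': 10.95, 'joints': [0.4939, 0.6398, -0.388, 1.7237, 0.3078, 0.8397, -1.6026], 'tcp_pos': [0.6229, -0.1837, 0.0608], 'eef_rot': [-0.0003, 1.0, 0.0003, -0.0005], 'wrist_force': [0.2196, -0.3803, -0.9647], 'width': 0.0854}
M (array([ 623. , -184.4]), 23.9, array([ 623.1, -184.5]), 3914, 0.018)
bore [ 623.16 -184.48] r 10.51 100
```

Request:
step_arm:
  series:
    - {"dx":0,"dy":0.002,"dz":0.04,"spin":0}
    - {"dx":0,"dy":0.002,"dz":0.08,"spin":0}
    - {"dx":0,"dy":0.002,"dz":0.11,"spin":0}
    - {"dx":0,"dy":0.002,"dz":0.116,"spin":0}
    - {"dx":0,"dy":0.002,"dz":0.116,"spin":0}
    - {"dx":0,"dy":0.002,"dz":0.116,"spin":0}

```text
time_s: 11.5
tcp_pos: [0.6238, -0.1852, 0.0044]
eef_rot: [0.0, 1.0, -0.0, 0.001]
wrist_force: [0.1, -0.6, 0.4]
width: 0.0852
grasp_force: 0.0
```

Request:
step_arm:
  series:
    - {"dx":0,"dy":0,"dz":0,"spin":0}
    - {"dx":0,"dy":0,"dz":0,"spin":0}
    - {"dx":0,"dy":0,"dz":0,"spin":0}
    - {"dx":0,"dy":0,"dz":0,"spin":0}
    - {"dx":0,"dy":0,"dz":0,"spin":0}
    - {"dx":0,"dy":0,"dz":0,"spin":0}
    - {"dx":0,"dy":0,"dz":0,"spin":0}
  gripper: 0

```text
time_s: 12.08
tcp_pos: [0.6238, -0.1855, 0.0048]
eef_rot: [0.0, 1.0, -0.0, 0.001]
wrist_force: [-1.4, 0.2, 4.8]
width: 0.0457
grasp_force: 60.7
```

```bash
python3 - <<'E'
from fit import *
obs();s=snap('wrist','w9');P=pts(s);bore(P,.018,(.6228,-.1844))
E
```

```text
{'time_s': 12.0833, 'joints': [0.4745, 0.712, -0.3582, 1.7462, 0.3458, 0.744, -1.6313], 'tcp_pos': [0.6238, -0.1855, 0.0048], 'eef_rot': [0.0004, 1.0, -0.0001, 0.0009], 'wrist_force': [-1.4359, 0.1753, 4.7578], 'width': 0.0457}
bore [ 623.34 -184.42] r 10.41 139
```

Request:
step_arm:
  series:
    - {"dx":0,"dy":0,"dz":-0.07,"spin":0}
    - {"dx":0,"dy":0,"dz":-0.15,"spin":0}
    - {"dx":0,"dy":-0.02,"dz":-0.22,"spin":0}
    - {"dx":-0.01,"dy":-0.06,"dz":-0.28,"spin":0}
    - {"dx":-0.03,"dy":-0.13,"dz":-0.3,"spin":0}
    - {"dx":-0.05,"dy":-0.2,"dz":-0.3,"spin":0}
    - {"dx":-0.07,"dy":-0.27,"dz":-0.3,"spin":0}
    - {"dx":-0.09,"dy":-0.34,"dz":-0.3,"spin":0}
    - {"dx":-0.11,"dy":-0.39,"dz":-0.3,"spin":0}
    - {"dx":-0.1185,"dy":-0.4215,"dz":-0.3,"spin":0}
    - {"dx":-0.1185,"dy":-0.4215,"dz":-0.3,"spin":0}
    - {"dx":-0.1185,"dy":-0.4215,"dz":-0.3,"spin":0}

```text
time_s: 13.13
tcp_pos: [0.5635, 0.0263, 0.1535]
eef_rot: [0.0, 1.0, 0.001, 0.0]
wrist_force: [0.4, -0.6, -1.6]
width: 0.0451
grasp_force: 62.3
```

Request:
step_arm:
  series:
    - {"dx":0,"dy":0,"dz":0,"spin":0}
    - {"dx":0,"dy":0,"dz":0,"spin":0}

```text
time_s: 13.3
tcp_pos: [0.5642, 0.0235, 0.1531]
eef_rot: [0.0, 1.0, -0.002, -0.0]
wrist_force: [-0.3, -0.0, -1.3]
width: 0.045
grasp_force: 62.3
```

```bash
python3 - <<'E'
from fit import *
o=obs();s=snap('wrist','w10');P=pts(s);t=o['tcp_pos'];bore(P,t[2]+.0132,t)
print('foot',circ(P,np.array((.564,.0264)),.008,.016,.05));print('L',circ(P,np.array((.564,.0264)),.048,.056,.03))
E
```

```text
{'time_s': 13.3, 'joints': [0.2597, 0.417, -0.4841, 1.8607, 0.24, 0.9215, -1.9094], 'tcp_pos': [0.5642, 0.0235, 0.1531], 'eef_rot': [0.0004, 1.0, -0.0016, -0.0], 'wrist_force': [-0.2964, -0.0375, -1.2593], 'width': 0.045}
bore [563.76  24.65] r 10.45 142
foot (array([564.5,  26.2]), 49.4, array([564.4,  26.3]), 4129, 0.0119)
L (array([564.1,  26.2]), 29.9, array([564.1,  26.3]), 2918, 0.052)
```

Request:
step_arm:
  series:
    - {"dx":0.001,"dy":-0.002,"dz":0.02,"spin":0}
    - {"dx":0.001,"dy":-0.002,"dz":0.05,"spin":0}
    - {"dx":0.001,"dy":-0.002,"dz":0.075,"spin":0}
    - {"dx":0.001,"dy":-0.002,"dz":0.085,"spin":0}
    - {"dx":0.001,"dy":-0.002,"dz":0.085,"spin":0}
    - {"dx":0.001,"dy":-0.002,"dz":0.085,"spin":0}

```text
time_s: 13.85
tcp_pos: [0.5642, 0.0265, 0.1104]
eef_rot: [-0.0, 1.0, -0.0, -0.0]
wrist_force: [0.2, 0.7, -1.5]
width: 0.0451
grasp_force: 62.3
```

Correct y by −1.3 mm and descend.

Request:
step_arm:
  series:
    - {"dx":0.0008,"dy":0.0026,"dz":0,"spin":0}
    - {"dx":0.0008,"dy":0.0026,"dz":0.01,"spin":0}
    - {"dx":0.0008,"dy":0.0026,"dz":0.02,"spin":0}
    - {"dx":0.0008,"dy":0.0026,"dz":0.03,"spin":0}
    - {"dx":0.0008,"dy":0.0026,"dz":0.04,"spin":0}
    - {"dx":0.0008,"dy":0.0026,"dz":0.05,"spin":0}
    - {"dx":0.0008,"dy":0.0026,"dz":0.055,"spin":0}
    - {"dx":0.0008,"dy":0.0026,"dz":0.055,"spin":0}

```text
time_s: 14.52
tcp_pos: [0.5641, 0.0252, 0.0824]
eef_rot: [0.0, 1.0, -0.0, -0.001]
wrist_force: [0.5, 0.1, -2.1]
width: 0.0455
grasp_force: 62.3
```

Request:
step_arm:
  series:
    - {"dx":0,"dy":0,"dz":0.01,"spin":0}
    - {"dx":0,"dy":0,"dz":0.02,"spin":0}
    - {"dx":0,"dy":0,"dz":0.03,"spin":0}
    - {"dx":0,"dy":0,"dz":0.038,"spin":0}
    - {"dx":0,"dy":0,"dz":0.044,"spin":0}
    - {"dx":0,"dy":0,"dz":0.047,"spin":0}
    - {"dx":0,"dy":0,"dz":0.049,"spin":0}
    - {"dx":0,"dy":0,"dz":0.049,"spin":0}
    - {"dx":0,"dy":0,"dz":0.049,"spin":0}

```text
time_s: 15.27
tcp_pos: [0.5648, 0.0253, 0.0589]
eef_rot: [-0.0, 1.0, -0.0, 0.0]
wrist_force: [-0.6, -0.6, -2.1]
width: 0.045
grasp_force: 62.3
```

Request:
step_arm:
  series:
    - {"dx":0,"dy":0,"dz":0.001,"spin":0}
    - {"dx":0,"dy":0,"dz":0.002,"spin":0}
    - {"dx":0,"dy":0,"dz":0.003,"spin":0}
    - {"dx":0,"dy":0,"dz":0.0035,"spin":0}
    - {"dx":0,"dy":0,"dz":0.0035,"spin":0}
    - {"dx":0,"dy":0,"dz":0.0035,"spin":0}

```text
time_s: 15.77
tcp_pos: [0.5647, 0.0253, 0.0571]
eef_rot: [0.0, 1.0, -0.0, 0.0]
wrist_force: [0.3, -0.2, -1.1]
width: 0.045
grasp_force: 62.3
```

Request:
step_arm:
  series:
    - {"dx":0,"dy":0,"dz":0,"spin":0}
    - {"dx":0,"dy":0,"dz":0,"spin":0}
    - {"dx":0,"dy":0,"dz":0,"spin":0}
    - {"dx":0,"dy":0,"dz":0,"spin":0}
    - {"dx":0,"dy":0,"dz":0,"spin":0}
    - {"dx":0,"dy":0,"dz":0,"spin":0}
  gripper: 1

```text
time_s: 16.27
tcp_pos: [0.5647, 0.0253, 0.0572]
eef_rot: [0.0, 1.0, -0.0, 0.0]
wrist_force: [0.3, -0.1, 0.7]
width: 0.0857
grasp_force: 0.0
```

Request:
step_arm:
  series:
    - {"dx":0,"dy":0,"dz":-0.05,"spin":0}
    - {"dx":0,"dy":0,"dz":-0.12,"spin":0}
    - {"dx":0,"dy":0,"dz":-0.2,"spin":0}
    - {"dx":0,"dy":0,"dz":-0.28,"spin":0}
    - {"dx":0,"dy":0,"dz":-0.32,"spin":0}
    - {"dx":0,"dy":0,"dz":-0.32,"spin":0}
    - {"dx":0,"dy":0,"dz":-0.32,"spin":0}
    - {"dx":0,"dy":0,"dz":-0.32,"spin":0}

```text
time_s: 16.93
tcp_pos: [0.5638, 0.0249, 0.216]
eef_rot: [0.0, 1.0, -0.0, -0.001]
wrist_force: [0.3, -0.3, -0.4]
width: 0.0856
grasp_force: 0.0
```

```bash
python3 - <<'E'
from fit import *
obs();s=snap('wrist','w11');P=pts(s);g=np.array((.564,.0264))
print('M',circ(P,g,.065,.078,.024));print('L',circ(P,g,.048,.056,.03));print('tip',circ(P,g,.094,.104,.009))
E
```

```text
{'time_s': 16.9333, 'joints': [0.2828, 0.3498, -0.5088, 1.795, 0.194, 1.0483, -1.8691], 'tcp_pos': [0.5638, 0.0249, 0.216], 'eef_rot': [0.0002, 1.0, -0.0002, -0.0009], 'wrist_force': [0.2936, -0.2572, -0.3903], 'width': 0.0856}
M (array([564.1,  26.2]), 24.0, array([564.3,  26.3]), 1712, 0.07)
L (array([564.2,  26.4]), 29.8, array([564.2,  26.4]), 803, 0.0519)
tip (array([564.3,  26.2]), 7.5, array([564.3,  26.1]), 236, 0.0975)
```

Middle bush is home at 70 mm. Next is the small bush.

Request:
step_arm:
  series:
    - {"dx":-0.03,"dy":0.07,"dz":0,"spin":0}
    - {"dx":-0.065,"dy":0.14,"dz":0,"spin":0}
    - {"dx":-0.1,"dy":0.21,"dz":0.01,"spin":0}
    - {"dx":-0.13,"dy":0.28,"dz":0.03,"spin":0}
    - {"dx":-0.165,"dy":0.35,"dz":0.06,"spin":0}
    - {"dx":-0.195,"dy":0.41,"dz":0.1,"spin":0}
    - {"dx":-0.213,"dy":0.453,"dz":0.16,"spin":0}
    - {"dx":-0.213,"dy":0.453,"dz":0.22,"spin":0}
    - {"dx":-0.213,"dy":0.453,"dz":0.28,"spin":0}
    - {"dx":-0.213,"dy":0.453,"dz":0.31,"spin":0}
    - {"dx":-0.213,"dy":0.453,"dz":0.31,"spin":0}
    - {"dx":-0.213,"dy":0.453,"dz":0.31,"spin":0}

```text
time_s: 17.98
tcp_pos: [0.4569, -0.2006, 0.0606]
eef_rot: [-0.001, 1.0, 0.0, -0.002]
wrist_force: [0.9, 0.6, 1.2]
width: 0.0856
grasp_force: 0.0
```

```bash
python3 - <<'E'
from fit import *
obs();s=snap('wrist','w12');P=pts(s);g=np.array((.457,-.2005))
print('S',circ(P,g,.012,.02,.018));bore(P,.016,g)
E
```

```text
{'time_s': 17.9833, 'joints': [0.6235, 0.4443, -0.3643, 2.0801, 0.2505, 0.6623, -1.4783], 'tcp_pos': [0.4569, -0.2006, 0.0606], 'eef_rot': [-0.0009, 1.0, 0.0001, -0.0018], 'wrist_force': [0.8831, 0.6194, 1.2064], 'width': 0.0856}
S (array([ 457. , -200.5]), 18.0, array([ 457. , -200.4]), 1820, 0.0159)
bore [ 456.96 -200.5 ] r 10.55 102
```

Request:
step_arm:
  series:
    - {"dx":0,"dy":0.001,"dz":0.04,"spin":0}
    - {"dx":0,"dy":0.001,"dz":0.08,"spin":0}
    - {"dx":0,"dy":0.001,"dz":0.108,"spin":0}
    - {"dx":0,"dy":0.001,"dz":0.114,"spin":0}
    - {"dx":0,"dy":0.001,"dz":0.114,"spin":0}
    - {"dx":0,"dy":0.001,"dz":0.114,"spin":0}

```text
time_s: 18.53
tcp_pos: [0.4591, -0.2019, 0.0062]
eef_rot: [0.0, 1.0, 0.0, 0.001]
wrist_force: [0.8, -0.5, 0.6]
width: 0.0854
grasp_force: 0.0
```

Request:
step_arm:
  series:
    - {"dx":0,"dy":0,"dz":0,"spin":0}
    - {"dx":0,"dy":0,"dz":0,"spin":0}
    - {"dx":0,"dy":0,"dz":0,"spin":0}
    - {"dx":0,"dy":0,"dz":0,"spin":0}
    - {"dx":0,"dy":0,"dz":0,"spin":0}
    - {"dx":0,"dy":0,"dz":0,"spin":0}
    - {"dx":0,"dy":0,"dz":0,"spin":0}
    - {"dx":0,"dy":0,"dz":0,"spin":0}
  gripper: 0

```text
time_s: 19.2
tcp_pos: [0.4585, -0.2019, 0.006]
eef_rot: [0.0, 1.0, -0.0, 0.0]
wrist_force: [-1.5, 0.0, 8.1]
width: 0.0329
grasp_force: 58.8
```

```bash
python3 - <<'E'
from fit import *
obs();s=snap('wrist','w13');P=pts(s);bore(P,.016,(.457,-.2005))
E
```

```text
{'time_s': 19.2, 'joints': [0.5818, 0.536, -0.3157, 2.1064, 0.3136, 0.5422, -1.5337], 'tcp_pos': [0.4585, -0.2019, 0.006], 'eef_rot': [0.0004, 1.0, -0.0, 0.0003], 'wrist_force': [-1.5067, 0.0326, 8.1128], 'width': 0.0329}
bore [ 456.94 -200.85] r 10.39 141
```

Request:
step_arm:
  series:
    - {"dx":0,"dy":0,"dz":-0.07,"spin":0}
    - {"dx":0,"dy":0,"dz":-0.15,"spin":0}
    - {"dx":0.01,"dy":-0.02,"dz":-0.22,"spin":0}
    - {"dx":0.03,"dy":-0.06,"dz":-0.28,"spin":0}
    - {"dx":0.06,"dy":-0.13,"dz":-0.3,"spin":0}
    - {"dx":0.09,"dy":-0.19,"dz":-0.3,"spin":0}
    - {"dx":0.12,"dy":-0.26,"dz":-0.3,"spin":0}
    - {"dx":0.15,"dy":-0.33,"dz":-0.3,"spin":0}
    - {"dx":0.18,"dy":-0.39,"dz":-0.3,"spin":0}
    - {"dx":0.205,"dy":-0.435,"dz":-0.3,"spin":0}
    - {"dx":0.2145,"dy":-0.4545,"dz":-0.3,"spin":0}
    - {"dx":0.2145,"dy":-0.4545,"dz":-0.3,"spin":0}

```text
time_s: 20.25
tcp_pos: [0.5659, 0.0287, 0.1551]
eef_rot: [-0.001, 1.0, 0.002, 0.0]
wrist_force: [0.5, 0.3, -1.5]
width: 0.0327
grasp_force: 60.4
```

Request:
step_arm:
  series:
    - {"dx":0,"dy":0,"dz":0,"spin":0}
    - {"dx":0,"dy":0,"dz":0,"spin":0}
    - {"dx":0,"dy":0,"dz":0,"spin":0}
    - {"dx":0,"dy":0,"dz":0,"spin":0}
    - {"dx":0,"dy":0,"dz":0,"spin":0}

```text
time_s: 20.67
tcp_pos: [0.5651, 0.0241, 0.1551]
eef_rot: [0.0, 1.0, -0.001, -0.0]
wrist_force: [-0.2, 0.1, -0.9]
width: 0.0327
grasp_force: 60.4
```

```bash
python3 - <<'E'
from fit import *
o=obs();s=snap('wrist','w14');P=pts(s);t=o['tcp_pos'];bore(P,t[2]+.010,t)
print('foot',circ(P,np.array((.564,.0264)),.008,.016,.05));print('M',circ(P,np.array((.564,.0264)),.066,.074,.024))
E
```

```text
{'time_s': 20.6667, 'joints': [0.2518, 0.4145, -0.4749, 1.857, 0.2334, 0.9251, -1.9032], 'tcp_pos': [0.5651, 0.0241, 0.1551], 'eef_rot': [0.0003, 1.0, -0.0011, -0.0], 'wrist_force': [-0.15, 0.1017, -0.8836], 'width': 0.0327}
bore [563.47  25.19] r 10.51 145
foot (array([564.4,  26.4]), 49.3, array([564.5,  26.3]), 4230, 0.0119)
M (array([564.3,  26.3]), 23.8, array([564.6,  26.3]), 2173, 0.07)
```

Request:
step_arm:
  series:
    - {"dx":0.001,"dy":-0.001,"dz":0.02,"spin":0}
    - {"dx":0.001,"dy":-0.001,"dz":0.05,"spin":0}
    - {"dx":0.001,"dy":-0.001,"dz":0.075,"spin":0}
    - {"dx":0.001,"dy":-0.001,"dz":0.085,"spin":0}
    - {"dx":0.001,"dy":-0.001,"dz":0.085,"spin":0}
    - {"dx":0.001,"dy":-0.001,"dz":0.085,"spin":0}
    - {"dx":0.001,"dy":-0.001,"dz":0.085,"spin":0}

```text
time_s: 21.3
tcp_pos: [0.5664, 0.0262, 0.113]
eef_rot: [-0.0, 1.0, -0.0, 0.0]
wrist_force: [-0.3, 0.3, -0.1]
width: 0.0329
grasp_force: 60.4
```

Target is TCP (565.8, 25.2), so I correct and go down.

Request:
step_arm:
  series:
    - {"dx":-0.0012,"dy":0.002,"dz":0,"spin":0}
    - {"dx":-0.0012,"dy":0.002,"dz":0.01,"spin":0}
    - {"dx":-0.0012,"dy":0.002,"dz":0.02,"spin":0}
    - {"dx":-0.0012,"dy":0.002,"dz":0.03,"spin":0}
    - {"dx":-0.0012,"dy":0.002,"dz":0.04,"spin":0}
    - {"dx":-0.0012,"dy":0.002,"dz":0.045,"spin":0}
    - {"dx":-0.0012,"dy":0.002,"dz":0.045,"spin":0}
    - {"dx":-0.0012,"dy":0.002,"dz":0.045,"spin":0}

```text
time_s: 21.97
tcp_pos: [0.5652, 0.025, 0.0898]
eef_rot: [-0.0, 1.0, -0.0, -0.0]
wrist_force: [0.2, 0.9, -1.2]
width: 0.0326
grasp_force: 60.4
```

Request:
step_arm:
  series:
    - {"dx":0.0006,"dy":0,"dz":0.006,"spin":0}
    - {"dx":0.0006,"dy":0,"dz":0.012,"spin":0}
    - {"dx":0.0006,"dy":0,"dz":0.018,"spin":0}
    - {"dx":0.0006,"dy":0,"dz":0.022,"spin":0}
    - {"dx":0.0006,"dy":0,"dz":0.025,"spin":0}
    - {"dx":0.0006,"dy":0,"dz":0.026,"spin":0}
    - {"dx":0.0006,"dy":0,"dz":0.026,"spin":0}
    - {"dx":0.0006,"dy":0,"dz":0.026,"spin":0}

```text
time_s: 22.63
tcp_pos: [0.5657, 0.025, 0.0771]
eef_rot: [0.0, 1.0, -0.0, 0.0]
wrist_force: [0.1, 1.2, -0.6]
width: 0.033
grasp_force: 60.4
```

Request:
step_arm:
  series:
    - {"dx":0,"dy":0,"dz":0.001,"spin":0}
    - {"dx":0,"dy":0,"dz":0.0018,"spin":0}
    - {"dx":0,"dy":0,"dz":0.0018,"spin":0}
    - {"dx":0,"dy":0,"dz":0.0018,"spin":0}

```text
time_s: 22.97
tcp_pos: [0.5656, 0.025, 0.0762]
eef_rot: [0.0, 1.0, -0.0, 0.0]
wrist_force: [0.2, -0.2, -0.1]
width: 0.0323
grasp_force: 60.4
```

Request:
step_arm:
  series:
    - {"dx":0,"dy":0,"dz":0,"spin":0}
    - {"dx":0,"dy":0,"dz":0,"spin":0}
    - {"dx":0,"dy":0,"dz":0,"spin":0}
    - {"dx":0,"dy":0,"dz":0,"spin":0}
    - {"dx":0,"dy":0,"dz":0,"spin":0}
    - {"dx":0,"dy":0,"dz":0,"spin":0}
    - {"dx":0,"dy":0,"dz":0,"spin":0}
  gripper: 1

```text
time_s: 23.55
tcp_pos: [0.5656, 0.025, 0.0762]
eef_rot: [0.0, 1.0, -0.0, 0.0]
wrist_force: [-0.2, -0.2, -0.2]
width: 0.0855
grasp_force: 0.0
```

Request:
step_arm:
  series:
    - {"dx":0,"dy":0,"dz":-0.05,"spin":0}
    - {"dx":0,"dy":0,"dz":-0.12,"spin":0}
    - {"dx":0,"dy":0,"dz":-0.2,"spin":0}
    - {"dx":0,"dy":0,"dz":-0.27,"spin":0}
    - {"dx":0,"dy":0,"dz":-0.28,"spin":0}
    - {"dx":0,"dy":0,"dz":-0.28,"spin":0}
    - {"dx":0,"dy":0,"dz":-0.28,"spin":0}
    - {"dx":0,"dy":0,"dz":-0.28,"spin":0}

```text
time_s: 24.22
tcp_pos: [0.5644, 0.0246, 0.2143]
eef_rot: [0.0, 1.0, -0.0, -0.002]
wrist_force: [0.7, -0.3, -0.2]
width: 0.0853
grasp_force: 0.0
```

```bash
python3 - <<'E'
from fit import *
obs();s=snap('wrist','w15');P=pts(s);g=np.array((.564,.0264))
print('S',circ(P,g,.082,.0895,.018));print('M',circ(P,g,.065,.078,.024));print('L',circ(P,g,.048,.056,.03));print('tip',circ(P,g,.094,.104,.009))
cv2.imwrite('pics/end.png',s['image'][:,:,::-1])
E
```

```text
{'time_s': 24.2167, 'joints': [0.2733, 0.3512, -0.4962, 1.7952, 0.1901, 1.046, -1.8648], 'tcp_pos': [0.5644, 0.0246, 0.2143], 'eef_rot': [0.0002, 1.0, -0.0002, -0.0017], 'wrist_force': [0.7314, -0.279, -0.2272], 'width': 0.0853}
S (array([563.9,  26.1]), 18.0, array([564.3,  26.1]), 949, 0.0858)
M (array([564.1,  26.4]), 23.9, array([564.3,  26.4]), 808, 0.07)
L (array([564.3,  26.2]), 29.8, array([564.4,  26.3]), 794, 0.0518)
tip (array([564.5,  26.2]), 7.7, array([564.2,  26.5]), 236, 0.0976)
```

View pics/end.png

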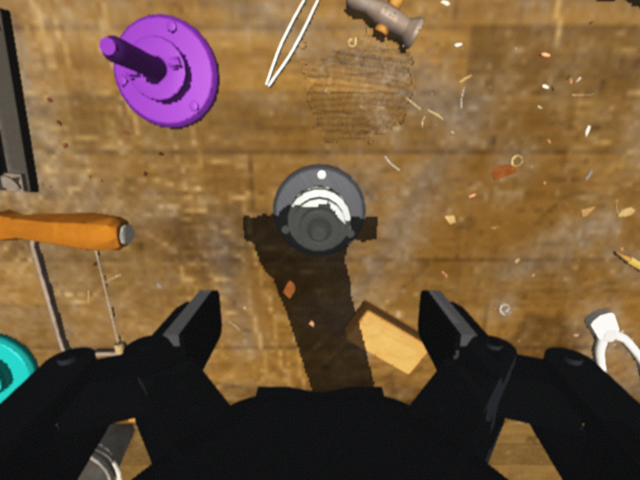

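The picture shows the stack of three bushes on the steel stand at (320,210) and the gripper well clear. The tops read 52, 70 and 86 mm, so all three are home. I'm handing in.

```bash
python3 -c "
from plant import job
print(job.close_job())"
```

```text
the job is handed in; nothing more can be done
None
```

The job is handed in at about 24 s: all three bushes are stacked on the steel stand's spindle, measured fully home (tops at 52, 70 and 86 mm), the large one seated over the lugs, and the gripper is open and clear.

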